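# Close the pressure pot evenly

### The arm

A 6-joint arm with a two-finger parallel gripper is mounted at the origin on the work surface; the furniture and walls round the work are solid. World frame = base frame: x ahead of the robot, y to its left, z up, the work surface at z = 0. Lengths are in m, angles in rad, forces in N, time in s.
With the tool pointing down it reaches from about 0.35 to 0.95 m from the base axis. Payload 17.4 kg.
Tool frame: the origin (TCP) lies midway between the tips of the shut fingers; the grasp point (between the pads) lies behind it (bot.tcp_to_grasp is the z of the grasp point in the tool frame, in m); z points along the fingers, y is the direction in which the jaws open and shut (so a half turn about z gives the same grasp; the last joint's range is limited). The gripper opens to 93 mm and grips with 3 to 60 N. Pads are 15 mm wide; open, the fingers measure 128 mm over their backs; the gripper's body (75 mm by 188 mm) begins 65 mm behind the grasp point.
Start: joints at [-0.792, 0.116, 1.442, -0, 1.584, -0.038], TCP at [0.492, -0.462, 0.219] pointing down, gripper open.
Joint ranges: [-2.83, 2.83], [-0.83, 2.19], [0.07, 2.5], [-1.14, 4.28], [0.01, 3], [-2.97, 2.97]. Speed limits (rad/s): [1.89, 1.89, 2.22, 3.14, 3.14, 3.14].

### API

Orientations are given as a 3x3 rotation matrix whose columns are the frame's x, y, z axes.
In Python, from workcell import bot, optics, order gives the robot as it stands.
- The arm moves only by the shell command python3 -m crank 'ROWS' [OPENING] [FORCE]. ROWS is a JSON object of lists of equal length, an entry for each row: "dp": the shift along the world's x, y, z in mm, a list of three; "twist": the turn about the world's z in rad. In form: {"dp": [[x, y, z], ...], "twist": [twist, ...]}. A call has 1 to 10 rows; each row shifts and turns the pose as measured when the row begins; what a row does not reach is not made up. A row lasts 1/12 s, in which the tool goes at most 41.7 mm and 7.16 degrees, less where a joint would pass 70% of its speed; a pose out of reach is approached as far as the arm can. A call with a gripper value outside its range is refused whole. OPENING is the finger opening in mm, from 0 to 93, set as the call begins (- or left out, the last holds). The fingers move at their own pace and stop on an object; FORCE is the grip in N (left out, the last holds). Time passes only in rows, so rows that do not move let the fingers close. It gives the time, the measured TCP pose, the force and the opening at its end, in the units of the state.
- bot.get_state(): the state, without advancing time (a new reading comes with each control period).
- optics.snapshot(name): name is "side" or "top" or "wrist"; returns a dict with "color" (420x560x3 uint8, red, green, blue), "z_map" (420x560 float32, m along the optical axis (not along the pixel's ray), 0 where there is no reading), "intrinsics" (3x3 intrinsics, pixels), "position" and "rotation" of the camera in the world; the wrist camera has in their place "mount" (4x4, takes a point from camera to tool coordinates, whose origin is the TCP and whose axes are the flange's). Camera axes: x right, y down, z forward; pixel columns grow to the right and rows downward; lengths in m; the calibration is good to about 2 mm. A picture is of the moment at which its call begins: read the wrist's pose just before it.
- order.job_done(): hands the job in, once; it reports no verdict.
The state is a dict: "t": time; "joints": joint angles; "joint_vel": joint speeds; "tau": joint torques, N m; "tcp_pos": TCP position; "eef_rot": TCP orientation; "force": force on the tool from outside, world axes, zero at the start; "ft_torque": the same for the moment, N m; "gripper_width": finger opening in m.
Only numpy, scipy, OpenCV 4.12 (cv2) and the standard library are available. Lean on these libraries where they do the work, as an engineer would, in place of code of your own. Each camera call takes 0.05 s, during which the arm holds its last target.

### The job

Close the pressure pot's lid evenly: swing the leaning bolt upright into its fork before tightening anything, then turn the four wing nuts clockwise in crisscross order (each nut followed by the one opposite it, then the other pair) until every wing points at the middle of the lid, which is half tight. Only when all four are half tight, go round crisscross again and turn each fully home to its stop. Let go, and leave the bottles and the mug standing where they are.

Things in the scene. Friction and masses are not known exactly. Their poses are not given: they have to be found in the camera images.
- pot: small pressure pot fixed to the bench, the tallest thing in the middle of the work: steel cylinder 124 mm across its foot, grey lid, lid top 215 mm above the bench with a round face-up gauge (44 mm across, top at 243 mm) in the middle. Origin: centre of its underside on the bench, z up. Seen from its middle, bolt 1 stands along its +x axis, bolt 2 along +y, bolt 3 along -x, bolt 4 along -y. Forked ears of the lid (top at 212 mm) reach 85 mm from the axis and hold the bolts.
- bolt_1 (a joint): swing of bolt 1 (the one that leans out of its forked ear, carrying nut 1), rad: 0 = upright, home in the fork, hard stop; grows as it leans straight away from the pot's axis; starts between 0.35 and 0.6. Pivot 75 mm from the pot's axis and 165 mm above the bench; the nut's wing centre is 74 mm from the pivot. It is stiff (about 0.12 N m, some 2 N at the nut) and stays where it is left. The other three bolts are fixed upright.
- nut_1 (a joint): turn of wing nut 1 about its bolt, rad: grows clockwise seen from above (tightening). Starts loose between 0 and 0.35; 1.0 = half tight, wing pointing at the middle of the lid; 1.9 = fully tight, hard stop, wing 0.9 rad past that. It turns with about 0.15 N m of friction and stays where it is left.
- nut_1_wing (a point): centre of the wing grip of wing nut 1 (aluminium, 64 mm long, 12 mm thick, 26 mm tall, flat-sided, standing on a hub 12 mm across; the wing's top is 252 mm above the bench). Its x axis runs along the wing, its z axis up the bolt. Nuts 1 to 4 follow each other anticlockwise round the lid seen from above, so 1 is opposite 3 and 2 is opposite 4. Each bolt stands 75 mm from the pot's axis; with the bolt upright this point is 239 mm above the bench.
- nut_2 (a joint): turn of wing nut 2 about its bolt, rad: grows clockwise seen from above (tightening). Starts loose between 0 and 0.35; 1.0 = half tight, wing pointing at the middle of the lid; 1.9 = fully tight, hard stop, wing 0.9 rad past that. It turns with about 0.15 N m of friction and stays where it is left.
- nut_2_wing (a point): centre of the wing grip of wing nut 2 (aluminium, 64 mm long, 12 mm thick, 26 mm tall, flat-sided, standing on a hub 12 mm across; the wing's top is 252 mm above the bench). Its x axis runs along the wing, its z axis up the bolt. Nuts 1 to 4 follow each other anticlockwise round the lid seen from above, so 1 is opposite 3 and 2 is opposite 4. Each bolt stands 75 mm from the pot's axis; with the bolt upright this point is 239 mm above the bench.
- nut_3 (a joint): turn of wing nut 3 about its bolt, rad: grows clockwise seen from above (tightening). Starts loose between 0 and 0.35; 1.0 = half tight, wing pointing at the middle of the lid; 1.9 = fully tight, hard stop, wing 0.9 rad past that. It turns with about 0.15 N m of friction and stays where it is left.
- nut_3_wing (a point): centre of the wing grip of wing nut 3 (aluminium, 64 mm long, 12 mm thick, 26 mm tall, flat-sided, standing on a hub 12 mm across; the wing's top is 252 mm above the bench). Its x axis runs along the wing, its z axis up the bolt. Nuts 1 to 4 follow each other anticlockwise round the lid seen from above, so 1 is opposite 3 and 2 is opposite 4. Each bolt stands 75 mm from the pot's axis; with the bolt upright this point is 239 mm above the bench.
- nut_4 (a joint): turn of wing nut 4 about its bolt, rad: grows clockwise seen from above (tightening). Starts loose between 0 and 0.35; 1.0 = half tight, wing pointing at the middle of the lid; 1.9 = fully tight, hard stop, wing 0.9 rad past that. It turns with about 0.15 N m of friction and stays where it is left.
- nut_4_wing (a point): centre of the wing grip of wing nut 4 (aluminium, 64 mm long, 12 mm thick, 26 mm tall, flat-sided, standing on a hub 12 mm across; the wing's top is 252 mm above the bench). Its x axis runs along the wing, its z axis up the bolt. Nuts 1 to 4 follow each other anticlockwise round the lid seen from above, so 1 is opposite 3 and 2 is opposite 4. Each bolt stands 75 mm from the pot's axis; with the bolt upright this point is 239 mm above the bench.
- microscope: fixed obstacle, x 0.53 to 0.73, y -0.36 to 0.09 of the world; foot 0.07 m high, pillar 0.27 m (y below 0.04), stage up to 0.33 m (y below -0.05). Origin on the bench under it. Nearer the robot a fixed mounting press fills x 0.20 to 0.46, y -0.25 to 0.05, 0.30 m high, its knob 0.39 m; left of the pot a tall mesh guard runs along y = 0.40.
- etchant: brown bottle, black cap, 52 mm across, 105 mm tall, standing close to the pot; to be left alone. Origin: centre of its underside.
- polish_susp: green bottle, white cap, 54 mm across, 120 mm tall, standing close to the pot; to be left alone. Origin: centre of its underside.
- alcohol: white wash bottle with a bent spout, 65 mm across, 209 mm tall; to be left alone. Origin: under its middle.
- mug: green mug, 86 mm across, 96 mm tall; to be left alone. Origin: under its middle.

How it is judged:
On the way, in this order (a step that is already met when the one before it is completed fails the run):
1. the leaning bolt stands upright in its fork (value of joint bolt_1 below 0.15 rad), for 0.2 s.
2. all four nuts are half tight: wings within about 20 degrees of pointing at the middle of the lid (value of joint nut_1 between 0.7 and 1.35 rad and value of joint nut_2 between 0.7 and 1.35 rad and value of joint nut_3 between 0.7 and 1.35 rad and value of joint nut_4 between 0.7 and 1.35 rad), for 0.2 s.
At the end, for the whole second after the job is handed in: all four wing nuts are turned fully home (at least 1.7 of 1.9 rad) and at rest, with bolt 1 upright within 0.15 rad (value of joint bolt_1 below 0.15 rad and value of joint each of nut_1, nut_2, nut_3, nut_4 above 1.7 rad and velocity of joint each of nut_1, nut_2, nut_3, nut_4 below 0.05 rad/s); the robot touches nothing.
It fails at once if a nut is tightened while the bolt still leans out (value of joint bolt_1 above 0.2 rad and value of joint any of nut_1, nut_2, nut_3, nut_4 above 0.55 rad).
It fails at once if a nut is driven past half tight (1.35 rad) while another is not yet half tight (0.7 rad) (value of joint any of nut_1, nut_2, nut_3, nut_4 above 1.35 rad and value of joint any of nut_1, nut_2, nut_3, nut_4 below 0.7 rad).
It fails at once if in the first pass two neighbours are tightened before either one's opposite ((value of joint each of nut_1, nut_2 above 0.6 rad and value of joint each of nut_3, nut_4 below 0.6 rad) or (value of joint each of nut_2, nut_3 above 0.6 rad and value of joint each of nut_4, nut_1 below 0.6 rad) or (value of joint each of nut_3, nut_4 above 0.6 rad and value of joint each of nut_1, nut_2 below 0.6 rad) or (value of joint each of nut_4, nut_1 above 0.6 rad and value of joint each of nut_2, nut_3 below 0.6 rad)).
It fails at once if in the second pass two neighbours are tightened before either one's opposite ((value of joint each of nut_1, nut_2 above 1.5 rad and value of joint each of nut_3, nut_4 below 1.5 rad) or (value of joint each of nut_2, nut_3 above 1.5 rad and value of joint each of nut_4, nut_1 below 1.5 rad) or (value of joint each of nut_3, nut_4 above 1.5 rad and value of joint each of nut_1, nut_2 below 1.5 rad) or (value of joint each of nut_4, nut_1 above 1.5 rad and value of joint each of nut_2, nut_3 below 1.5 rad)).
It fails at once if a bottle or the mug is shifted more than 25 mm or tipped (distance of any of etchant, polish_susp, alcohol, mug from where it was at the start of the episode above 0.025 m or angle between any of etchant, polish_susp, alcohol, mug's own z axis and vertical above 0.35 rad).
It also fails if it takes over 72 s, if anything falls off the work surface, if the arm or the gripper's body presses on something with over 40 N, if the wrist force passes 120 N, or if a joint passes its speed limit or range.

## Working session

There is one attempt and no reset: what is moved stays moved. The work goes in short steps, Python scripts to look and compute and a shell command to move; the robot and the scene stay as the last step left them, time stands still between calls to the robot, and variables do not carry over. Pictures are saved under pics/ and viewed, and the job is handed in when it is done.

```bash
ls; mkdir -p pics
python3 - <<'E'
from workcell import bot, optics, order
import cv2
s=bot.get_state()
print(s['t'],s['tcp_pos'],s['eef_rot'],s['gripper_width'],bot.tcp_to_grasp)
for n in ['side','top','wrist']:
    d=optics.snapshot(n); cv2.imwrite(f'pics/{n}0.png',d['color'][:,:,::-1])
    print(n,d['intrinsics'].tolist(),d.get('position'),d.get('rotation'),d.get('mount'))
E
```

```text
pics
0.0 [ 0.49188638 -0.46195272  0.21791162] [[ 6.84585169e-01  7.28932427e-01 -8.14371325e-04]
 [ 7.28932882e-01 -6.84584710e-01  7.92474699e-04]
 [ 2.01543486e-05 -1.13613846e-03 -9.99999354e-01]] 0.09302719905022615 -0.0188
side [[528.7467312624211, 0.0, 275.7728476727118], [0.0, 528.7467312624211, 215.27458701141381], [0.0, 0.0, 1.0]] [-0.19643443 -0.8773419   1.20329685] [[ 0.80810588 -0.37354295  0.45544544]
 [-0.58887493 -0.53047692  0.6097709 ]
 [ 0.01382768 -0.76095985 -0.6486516 ]] None
top [[431.8666903506311, 0.0, 279.4876001753433], [0.0, 431.8666903506311, 212.41061336515818], [0.0, 0.0, 1.0]] [0.41337336 0.09461191 1.19987866] [[-0.02094344 -0.99409116  0.10650883]
 [-0.99961721  0.02274714  0.01574812]
 [-0.01807784 -0.10613824 -0.99418704]] None
wrist [[349.8102859956061, 0.0, 283.2238962181173], [0.0, 349.8102859956061, 213.96356833800886], [0.0, 0.0, 1.0]] None None [[ 8.14267813e-04 -9.67154441e-01 -2.54188168e-01  6.92931357e-02]
 [ 9.99998939e-01  4.80405226e-04  1.37551997e-03  7.70348050e-05]
 [-1.20822692e-03 -2.54189019e-01  9.67153805e-01 -1.66891657e-01]
 [ 0.00000000e+00  0.00000000e+00  0.00000000e+00  1.00000000e+00]]
```

View pics/top0.png

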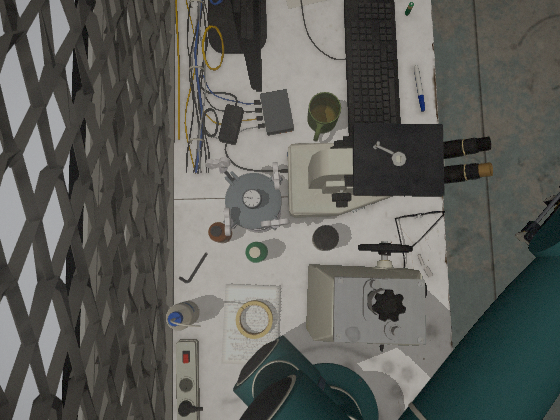

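View pics/side0.png

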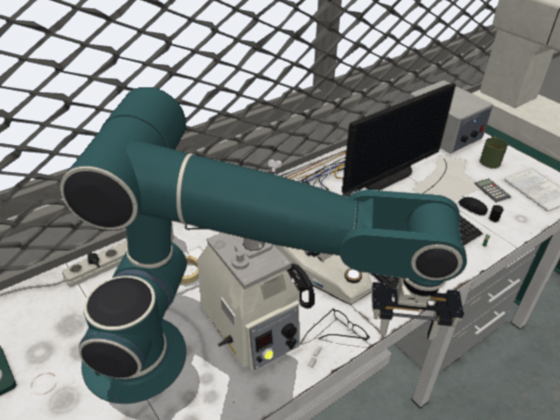

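```bash
cat > h.py <<'E'
import numpy as np, cv2
from workcell import bot, optics, order
def world(d,u,v,z=None,depth=None):
    K=d['intrinsics'];r=np.array([(u-K[0,2])/K[0,0],(v-K[1,2])/K[1,1],1.])
    if 'position' in d and d['position'] is not None: R,p=d['rotation'],d['position']
    else: R,p=d['R'],d['p']
    w=R@r
    if depth is None: depth=(z-p[2])/w[2]
    return p+w*depth
def proj(d,P):
    R,p=(d['rotation'],d['position']) if d.get('position') is not None else (d['R'],d['p'])
    c=R.T@(np.array(P)-p);K=d['intrinsics'];return K[0,0]*c[0]/c[2]+K[0,2],K[1,1]*c[1]/c[2]+K[1,2]
def snap(n):
    s=bot.get_state();d=optics.snapshot(n)
    if n=='wrist':
        M=np.array(d['mount']);E=np.array(s['eef_rot']);d['R']=E@M[:3,:3];d['p']=np.array(s['tcp_pos'])+E@M[:3,3]
    return d
def crop(d,box,k,f):
    u0,v0,u1,v1=box
    c=cv2.resize(d['color'][v0:v1,u0:u1,::-1],None,fx=k,fy=k,interpolation=cv2.INTER_CUBIC);cv2.imwrite(f,c)
E
python3 - <<'E'
from h import *
d=snap('top'); crop(d,(190,140,320,280),5.5,'pics/topc.png')
import pickle; pickle.dump(d,open('top.pkl','wb'))
E
```

```text
(no output)
```

View pics/topc.png

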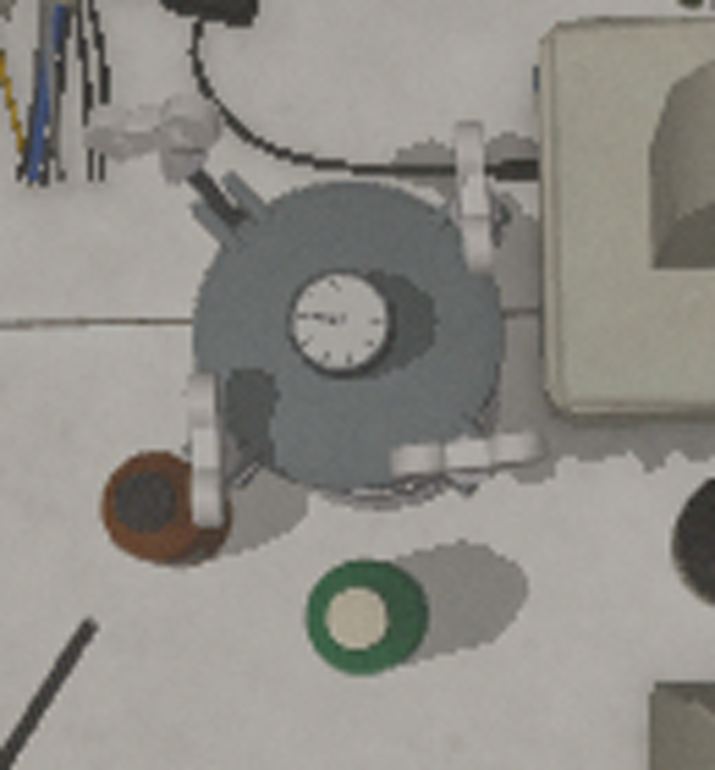

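View pics/wrist0.png

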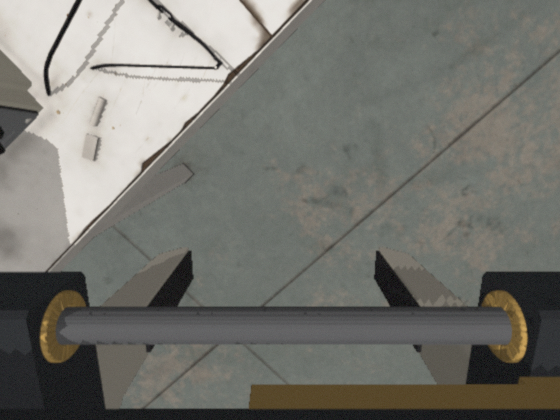

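Run:
```python
from h import *
import pickle; d=pickle.load(open('top.pkl','rb'))
def c(u,v,z): return world(d,190+u/5.5,140+v/5.5,z)
g=c(340,321,.243);print('gauge',g)
W={2:[(202,376),(207,525)],3:[(395,462),(540,447)],4:[(469,124),(481,268)]}
for n,(a,b) in W.items():
    A=c(*a,.252);B=c(*b,.252);m=(A+B)/2;r=m-g;print(n,A,B,m,np.hypot(*r[:2]),'az',np.arctan2(r[1],r[0]),'wing az',np.arctan2(*(A-B)[1::-1]), np.linalg.norm(A-B))
for n,p,z in [('etch',(148,502),.105),('pol',(358,617),.12)]:print(n,c(*p,z))
print('lid centre',c(348,335,.215))
print('nut1',c(185,135,.235), c(90,135,.235))
K=d['z_map']
for u,v in [(185,135),(110,137),(205,450),(465,455),(475,195),(340,321)]:
    uu,vv=round(190+u/5.5),round(140+v/5.5);print(u,v,world(d,uu,vv,depth=float(K[vv,uu])))
# alcohol, mug
print('alc',world(d,176,319,.209),'mug',world(d,322,108,.096))
```

```text
gauge [0.548926   0.17105289 0.243     ]
2 [0.52660698 0.2262805  0.252     ] [0.46655876 0.2247533  0.252     ] [0.49658287 0.2255169  0.252     ] 0.0755389410807375 az 2.336339911452221 wing az 0.025427457467754346 0.060067634537787726
3 [0.49014084 0.14908634 0.252     ] [0.49486171 0.09089439 0.252     ] [0.49250128 0.11999037 0.252     ] 0.0760994749796788 az -2.4060400545489453 wing az 1.6517448312591858 0.058383127968574026
4 [0.62722559 0.11670006 0.252     ] [0.56790923 0.11303319 0.252     ] [0.59756741 0.11486662 0.252     ] 0.07431609925623965 az -0.8572481392138048 wing az 0.061740197773954515 0.059429591115491884
etch [0.48604911 0.27220603 0.105     ]
pol [0.43075658 0.17462521 0.12      ]
lid centre [0.54689825 0.17002004 0.215     ]
nut1 [0.62936489 0.23490352 0.235     ] [0.6303496  0.27439603 0.235     ]
185 135 [0.62866884 0.23432648 0.23329755]
110 137 [0.6316074  0.26808451 0.22372598]
205 450 [0.49656282 0.226351   0.24887516]
465 455 [0.49218517 0.1201577  0.24611139]
475 195 [0.59970065 0.11572948 0.24805325]
340 321 [0.54959836 0.17055579 0.24398068]
alc [0.28286384 0.34904739 0.209     ] mug [ 0.80562098 -0.00567557  0.096     ]
```

```bash
python3 -m crank '{"dp":[[0,0,40],[0,0,40],[0,0,40],[0,0,40],[0,20,35],[5,30,25],[6,40,5],[6,40,0],[6,40,0],[6,40,0]],"twist":[0,0,0.1,0.1,0.1,0.1,0.1,0.1,0.1,0.1]}' 45
```

```text
t: 1.03
tcp_pos: [0.5164, -0.2485, 0.4473]
eef_rot: [[-0.069, 0.998, -0.011], [0.998, 0.069, -0.004], [-0.004, -0.011, -1.0]]
force: [0.4, -0.0, 0.6]
gripper_width: 0.0453
```

```bash
python3 -m crank '{"dp":[[9,40,0],[9,40,0],[9,40,0],[9,40,0],[9,40,0],[9,40,0],[9,40,0],[9,40,0],[9,40,0],[6,40,0]],"twist":[0,0,0,0,0,0,0,0,0,0]}'; python3 -m crank '{"dp":[[4,30,-10],[4,20,-10],[0,0,0]],"twist":[0,0,0]}'
python3 - <<'E'
from h import *
d=snap('wrist');cv2.imwrite('pics/w1.png',d['color'][:,:,::-1])
for P in [(.6034,.221,.252),(.548,.1705,.243),(.4966,.2255,.252)]:print(proj(d,P))
import pickle;pickle.dump(d,open('w1.pkl','wb'))
E
```

```text
t: 1.87
tcp_pos: [0.5991, 0.1603, 0.4485]
eef_rot: [[-0.077, 0.997, -0.008], [0.997, 0.077, -0.005], [-0.005, -0.008, -1.0]]
force: [0.6, -0.5, 0.6]
gripper_width: 0.045
t: 2.12
tcp_pos: [0.6072, 0.22, 0.4261]
eef_rot: [[-0.083, 0.997, -0.01], [0.997, 0.083, -0.005], [-0.004, -0.01, -1.0]]
force: [-1.0, -0.4, -0.2]
gripper_width: 0.0449
(np.float64(281.6650232893537), np.float64(192.16394584274735))
(np.float64(225.3577937095887), np.float64(233.012054863613))
(np.float64(173.96549940026793), np.float64(178.5798305662636))
```

View pics/w1.png

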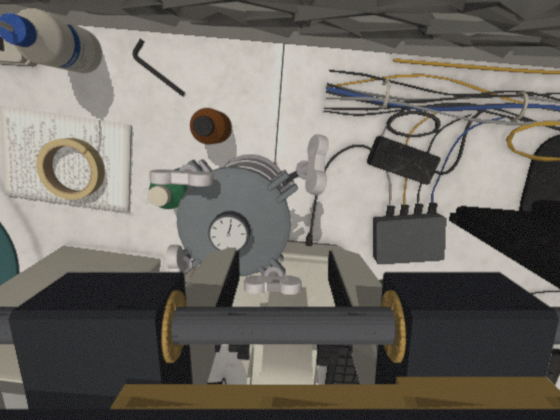

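Run:
```python
from h import *
s=bot.get_state();print(s['tcp_pos'],s['joint_vel'],s['joints'])
d=snap('wrist');crop(d,(140,110,370,310),3.4,'pics/w2.png')
for P in [(.6034,.221,.252),(.548,.1705,.243),(.4966,.2255,.252)]:print(proj(d,P))
import pickle;pickle.dump(d,open('w2.pkl','wb'))
```

```text
[0.60700835 0.21863937 0.42709833] [-0.04927682 -0.03107903 -0.0055202  -0.01176587  0.0171501  -0.02716844] [ 0.30718334  0.07975403  1.14535504 -0.00225658  1.92675532  0.22389377]
(np.float64(281.85751184582153), np.float64(190.5501090962197))
(np.float64(225.64011432531993), np.float64(231.44329770817183))
(np.float64(174.333312369052), np.float64(177.02415095426971))
```

View pics/w2.png

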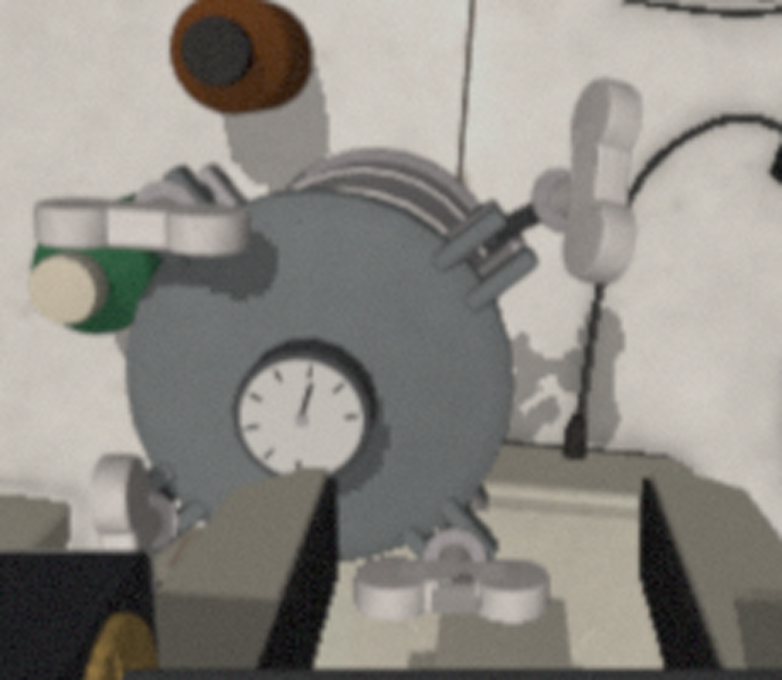

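Run:
```python
from h import *
import pickle; d=pickle.load(open('w2.pkl','rb'));t=pickle.load(open('top.pkl','rb'))
f=lambda u,v:(140+u/3.4,110+v/3.4)
for n,a,b in [(2,(36,215),(246,218)),(4,(357,575),(549,575))]:
    A=world(d,*f(*a),.252);B=world(d,*f(*b),.252);print(n,(A+B)/2,A-B,np.linalg.norm(A-B))
print('gauge',world(d,*f(302,413),.243))
Z=d['z_map']
for n,p in [('g',(290,430)),('w2L',(70,220)),('w2R',(200,220)),('w2m',(140,222)),('w4L',(390,575)),('w4R',(515,575)),('w1T',(605,105)),('w1m',(605,175)),('w1B',(598,235)),('lid',(300,250)),('hub1',(552,197))]:
    u,v=f(*p);u,v=round(u),round(v);print(n,world(d,u,v,depth=float(Z[v,u])))
# top cam depths
Z=t['z_map']
for u,v in [(340,321),(205,400),(205,500),(475,140),(475,250),(270,250)]:
    uu,vv=round(190+u/5.5),round(140+v/5.5);print(u,v,world(t,uu,vv,depth=float(Z[vv,uu])))
```

```text
2 [0.50359271 0.2294222  0.252     ] [-0.06072068 -0.00428084  0.        ] 0.06087139803726257
4 [0.60210967 0.12463123 0.252     ] [-0.05991567 -0.00527704  0.        ] 0.06014760726782982
gauge [0.55134866 0.17075964 0.243     ]
g [0.54769667 0.16575828 0.24406521]
w2L [0.48357699 0.22645711 0.25232074]
w2R [0.5207071  0.22946517 0.25136468]
w2m [0.50153998 0.22708452 0.24643599]
w4L [0.58236998 0.11970367 0.2450651 ]
w4R [0.62135987 0.12294742 0.24466869]
w1T [0.63588417 0.27094875 0.23045753]
w1m [0.63777794 0.25114992 0.23359881]
w1B [0.63649468 0.23447741 0.24622225]
lid [0.54385116 0.21571824 0.21389803]
hub1 [0.62334879 0.23989111 0.2121077 ]
340 321 [0.54959836 0.17055579 0.24398068]
205 400 [0.51641904 0.22595195 0.25059797]
205 500 [0.47657951 0.2264504  0.24931195]
475 140 [0.62159927 0.11518603 0.25201289]
475 250 [0.57627405 0.11608301 0.25253978]
270 250 [0.58497891 0.20265468 0.21390339]
```

```bash
python3 -m crank '{"dp":[[14,16,-5],[13,15,-10],[0,0,-35],[0,0,-35],[0,0,-35],[0,0,-30],[0,0,-5]],"twist":[-0.03,-0.03,0,0,0,0,0]}' 45
python3 - <<'E'
from h import *
s=bot.get_state();print(s['tcp_pos'],s['force'])
d=snap('wrist');crop(d,(100,100,400,320),2.6,'pics/w3.png')
E
```

```text
t: 2.8
tcp_pos: [0.6356, 0.2391, 0.278]
eef_rot: [[-0.01, 1.0, 0.006], [1.0, 0.01, -0.002], [-0.002, 0.006, -1.0]]
force: [-0.3, -0.1, -0.8]
gripper_width: 0.045
[0.63562889 0.23912382 0.27795296] [-0.26082161 -0.07371509 -0.83901592]
```

View pics/w3.png

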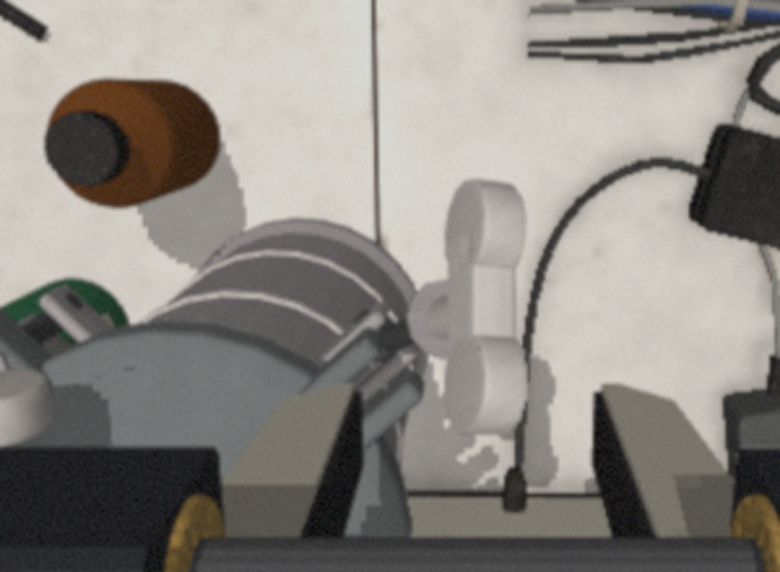

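```bash
python3 -m crank '{"dp":[[0,8,-15],[0,2,-15],[0,0,-15],[0,0,-9],[0,0,0]],"twist":[0,0,0,0,0]}' 45
python3 - <<'E'
from h import *
s=bot.get_state();print(s['tcp_pos'],s['force'])
d=snap('wrist');crop(d,(100,100,400,320),2.6,'pics/w4.png')
E
```

```text
t: 3.27
tcp_pos: [0.6378, 0.2485, 0.229]
eef_rot: [[-0.007, 1.0, 0.015], [1.0, 0.007, 0.001], [0.001, 0.015, -1.0]]
force: [-0.1, 1.1, 0.5]
gripper_width: 0.0453
[0.63776249 0.24849308 0.22902579] [-0.08824963  1.05867807  0.50496055]
```

View pics/w4.png

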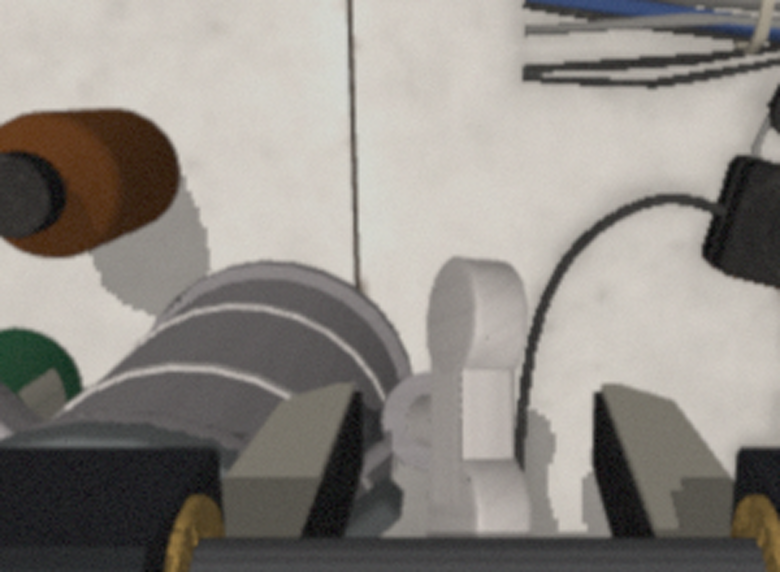

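```bash
python3 -m crank '{"dp":[[-8,0,-4],[-8,0,-3],[-5,-4,0],[-5,-5,0],[-5,-5,0],[-5,-5,0],[-4,-4,0]],"twist":[0,0,0,0,0,0,0]}'
python3 - <<'E'
from h import *
d=snap('wrist');crop(d,(100,100,400,320),2.6,'pics/w5.png')
s=bot.get_state();print(s['tcp_pos'],s['force'])
E
```

```text
t: 3.9
tcp_pos: [0.5973, 0.2256, 0.2295]
eef_rot: [[-0.008, 0.999, 0.032], [1.0, 0.008, 0.005], [0.005, 0.032, -0.999]]
force: [3.1, 0.1, 3.1]
gripper_width: 0.045
[0.59680928 0.22505262 0.22970177] [ 2.5578928  -0.41692745  1.83179647]
```

View pics/w5.png

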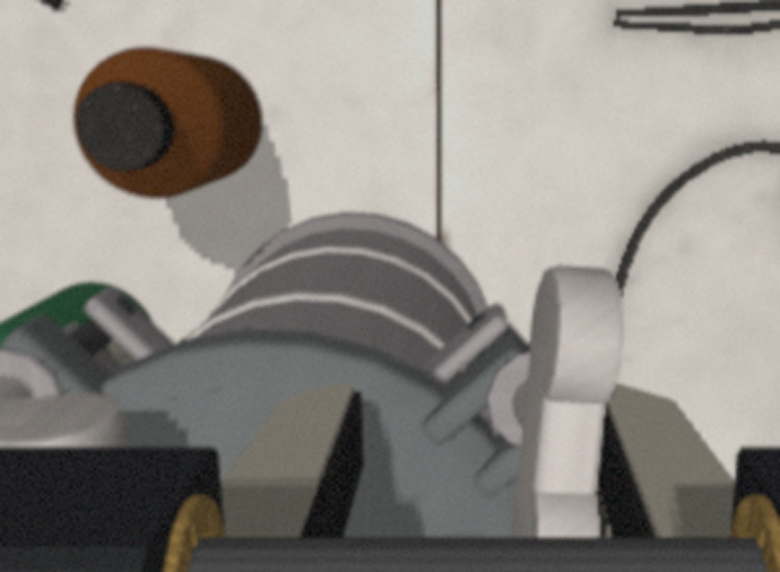

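```bash
python3 -m crank '{"dp":[[-4,-3,-2],[-4,-3,-2],[-4,-3,-2],[-3,-2,0]],"twist":[0,0,0,0]}'
python3 - <<'E'
from h import *
d=snap('wrist');crop(d,(100,100,400,320),2.6,'pics/w6.png')
s=bot.get_state();print(s['tcp_pos'],s['force'],s['ft_torque'])
E
```

```text
t: 4.28
tcp_pos: [0.5859, 0.2161, 0.2271]
eef_rot: [[-0.009, 0.999, 0.05], [1.0, 0.008, 0.014], [0.013, 0.05, -0.999]]
force: [38.0, 16.5, -14.4]
gripper_width: 0.0459
[0.58589428 0.21597636 0.22687648] [35.5548545  15.65029523 -4.15289035] [ 2.67158186 -6.10506666  0.17749638]
```

View pics/w6.png

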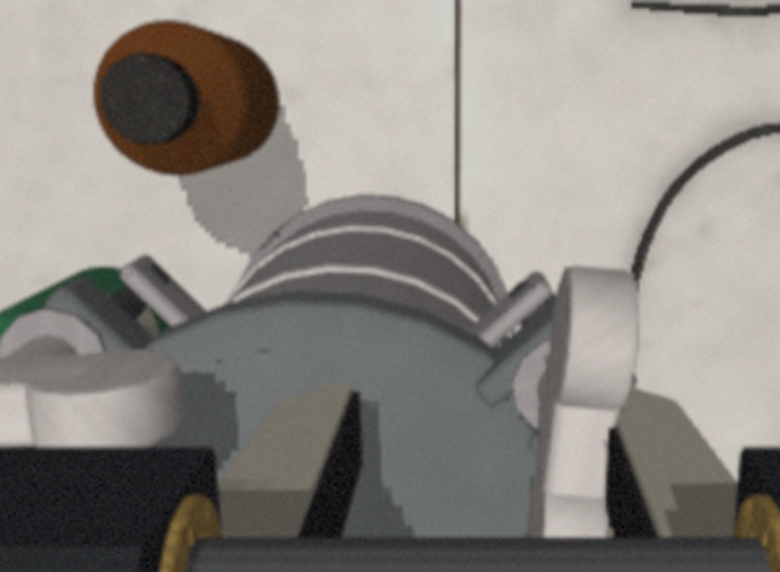

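```bash
python3 -m crank '{"dp":[[8,3,-1],[8,2,-1],[2,0,-1]],"twist":[0,0,0]}'
python3 - <<'E'
from h import *
d=snap('wrist');crop(d,(100,100,400,320),2.6,'pics/w7.png')
s=bot.get_state();print(s['tcp_pos'],s['force'],s['joints'])
t=snap('top');crop(t,(190,140,320,280),5.5,'pics/t7.png')
E
```

```text
t: 4.58
tcp_pos: [0.6039, 0.2216, 0.2227]
eef_rot: [[-0.01, 0.999, 0.051], [1.0, 0.009, 0.015], [0.015, 0.051, -0.999]]
force: [-0.0, -0.7, -0.0]
gripper_width: 0.0449
[0.6037251  0.22146627 0.22226136] [-0.73606752 -0.15687002 -0.9642393 ] [ 3.12392316e-01  1.18211592e-02  1.54554586e+00 -9.89492463e-04
  1.53194979e+00  3.03124403e-01]
```

View pics/w7.png

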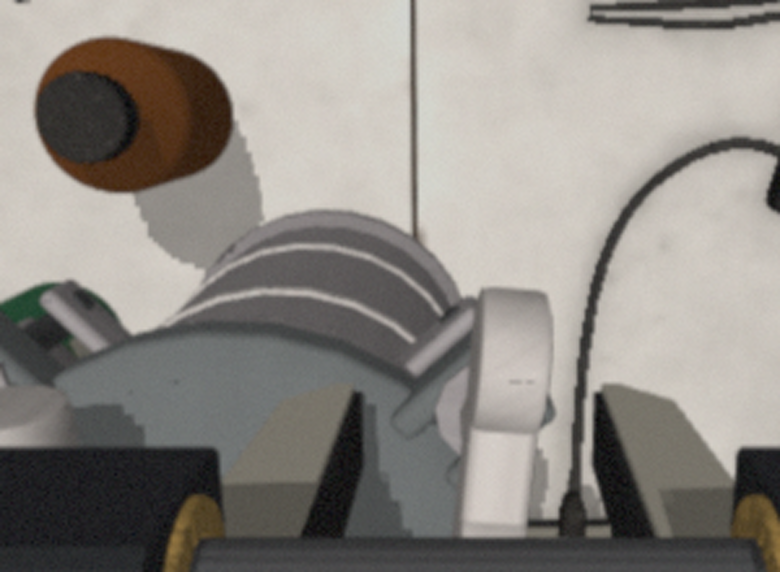

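View pics/t7.png

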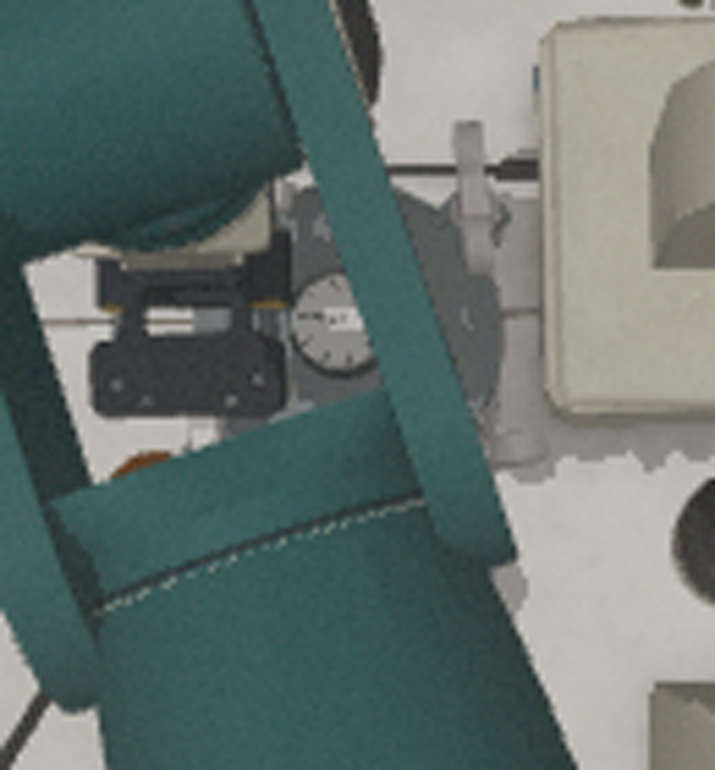

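```bash
python3 -m crank '{"dp":[[0,0,0],[0,0,0],[0,0,0],[0,0,0]],"twist":[0,0,0,0]}' 0 30; python3 -c "
from h import *
print(bot.get_state())"
```

```text
t: 5.02
tcp_pos: [0.6021, 0.2208, 0.2217]
eef_rot: [[-0.009, 0.999, 0.048], [1.0, 0.009, 0.014], [0.014, 0.048, -0.999]]
force: [4.3, 0.9, 0.6]
gripper_width: 0.023
{'t': 5.0167, 'joints': array([ 3.12272468e-01,  9.89936587e-03,  1.54827634e+00, -1.01985845e-03,
        1.53380245e+00,  3.03242707e-01]), 'joint_vel': array([-0.00021029, -0.00636323,  0.002614  , -0.00185982, -0.00588155,
        0.00027021]), 'tau': array([-6.17187688e-04, -6.34289575e+01, -6.21691060e+01,  6.43739174e-02,
        1.81959537e-01, -1.85565418e-04]), 'tcp_pos': array([0.6020926 , 0.22084865, 0.22172754]), 'eef_rot': array([[-0.00937095,  0.99882686,  0.04750877],
       [ 0.99986036,  0.00870206,  0.01426654],
       [ 0.01383638,  0.04763582, -0.99876893]]), 'force': array([4.30550273, 0.86525538, 0.60507052]), 'ft_torque': array([ 0.19428207, -0.65717403, -0.02142093]), 'gripper_width': 0.022992366172925705}
```

```bash
python3 -m crank '{"dp":[[0,0,0],[0,0,0]],"twist":[0,0]}' 0 30
python3 - <<'E'
from h import *
d=snap('wrist');crop(d,(100,100,400,320),2.6,'pics/w8.png')
E
```

```text
t: 5.18
tcp_pos: [0.6046, 0.2207, 0.2223]
eef_rot: [[-0.009, 0.998, 0.055], [1.0, 0.008, 0.015], [0.014, 0.055, -0.998]]
force: [19.0, 0.5, -9.3]
gripper_width: 0.0121
```

View pics/w8.png

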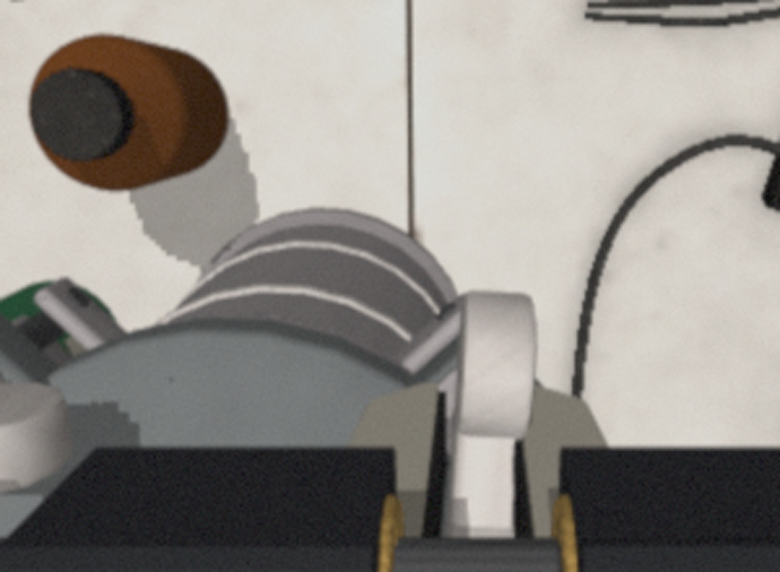

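```bash
python3 -m crank '{"dp":[[0,0,0],[0,0,0],[0,0,0],[0,0,0]],"twist":[-0.12,-0.12,-0.12,-0.12]}'
```

```text
t: 5.57
tcp_pos: [0.6057, 0.2211, 0.2222]
eef_rot: [[0.466, 0.883, 0.059], [0.885, -0.466, -0.012], [0.017, 0.058, -0.998]]
force: [1.9, 1.2, -1.0]
gripper_width: 0.012
```

```bash
python3 -m crank '{"dp":[[0,0,0],[0,0,0],[0,0,0],[0,0,0]],"twist":[-0.12,-0.12,-0.12,0]}'
python3 - <<'E'
from h import *
d=snap('wrist');cv2.imwrite('pics/w9.png',d['color'][:,:,::-1])
E
```

```text
t: 5.9
tcp_pos: [0.6055, 0.2215, 0.2222]
eef_rot: [[0.762, 0.646, 0.051], [0.647, -0.761, -0.032], [0.018, 0.057, -0.998]]
force: [3.1, -1.2, -1.3]
gripper_width: 0.0121
```

View pics/w9.png

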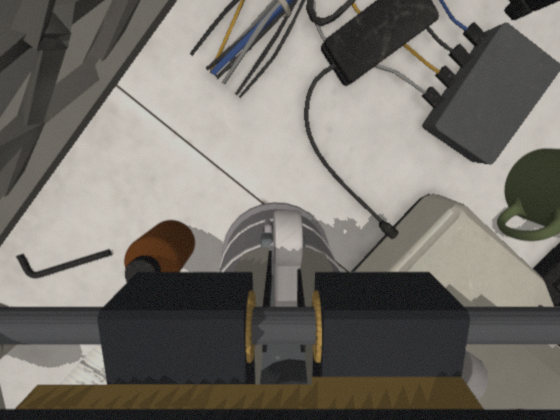

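```bash
python3 -m crank '{"dp":[[0,0,0],[0,0,0],[0,0,15],[0,0,20],[0,0,20],[-10,-9,10],[-25,-23,0],[-25,-23,0],[-25,-23,0],[-22,-20,0]],"twist":[0,0,0,0,0,0.12,0.12,0.12,0.12,0.12]}' 45 30; python3 -m crank '{"dp":[[-5,-5,0],[0,0,0],[0,0,0]],"twist":[0.12,0.12,0.1]}'
python3 - <<'E'
from h import *
s=bot.get_state();print(s['tcp_pos'],np.arctan2(s['eef_rot'][1][1],s['eef_rot'][0][1]))
d=snap('wrist');crop(d,(100,100,400,320),2.6,'pics/w10.png')
E
```

```text
t: 6.78
tcp_pos: [0.4955, 0.123, 0.2964]
eef_rot: [[0.216, 0.975, 0.062], [0.976, -0.216, 0.003], [0.016, 0.06, -0.998]]
force: [0.1, -0.7, 0.3]
gripper_width: 0.0451
t: 7.03
tcp_pos: [0.4859, 0.1145, 0.303]
eef_rot: [[-0.139, 0.988, 0.064], [0.99, 0.138, 0.026], [0.017, 0.067, -0.998]]
force: [0.1, 0.8, 0.4]
gripper_width: 0.0454
[0.48588957 0.11446818 0.30296012] 0.13856733799797194
```

View pics/w10.png

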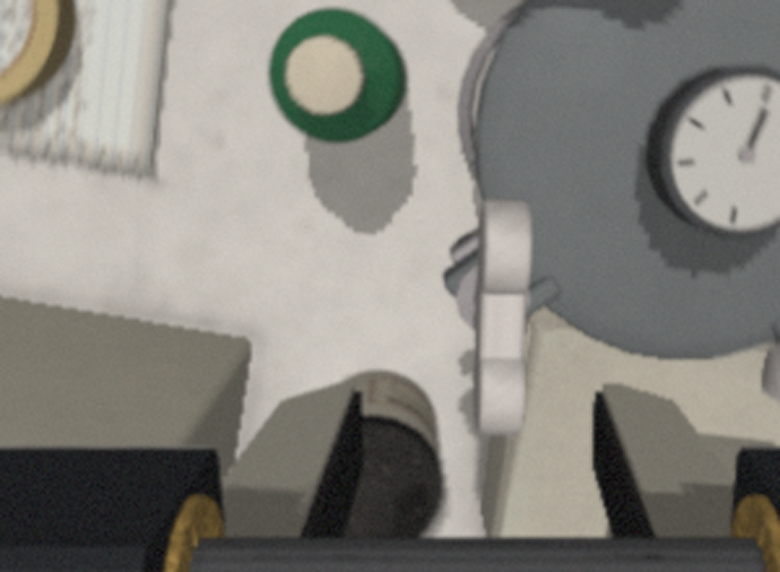

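```bash
python3 -m crank '{"dp":[[9,6,-8],[0,0,-20],[0,0,-20],[0,0,-15],[0,0,-4],[0,0,0]],"twist":[-0.03,0,0,0,0,0]}'
python3 - <<'E'
from h import *
s=bot.get_state();print(s['tcp_pos'],np.arctan2(s['eef_rot'][1][1],s['eef_rot'][0][1]))
d=snap('wrist');crop(d,(100,100,400,320),2.6,'pics/w11.png')
E
```

```text
t: 7.58
tcp_pos: [0.4979, 0.1229, 0.2365]
eef_rot: [[-0.097, 0.993, 0.07], [0.995, 0.095, 0.024], [0.017, 0.072, -0.997]]
force: [0.1, -0.8, 0.1]
gripper_width: 0.0453
[0.49789241 0.12287884 0.2364978 ] 0.09568671594542477
```

View pics/w11.png

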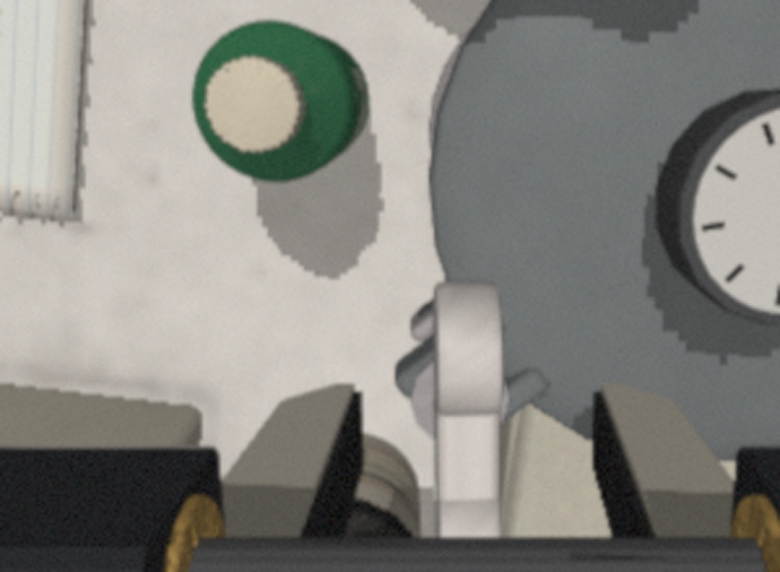

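Well aligned on nut 3 (wing at x≈470, between tips at 360/600). Lower 13 mm, shift −2, −2, and close.

```bash
python3 -m crank '{"dp":[[-2,-2,-8],[0,0,-4],[0,0,-1],[0,0,0],[0,0,0],[0,0,0],[0,0,0],[0,0,0]],"twist":[0,0,0,0,0,0,0,0]}' 0 30
```

```text
t: 8.3
tcp_pos: [0.4964, 0.1212, 0.2256]
eef_rot: [[-0.094, 0.993, 0.072], [0.995, 0.092, 0.024], [0.018, 0.074, -0.997]]
force: [0.9, 0.7, -3.3]
gripper_width: 0.0122
```

```bash
python3 -m crank '{"dp":[[0,0,0],[0,0,0],[0,0,0],[0,0,0],[0,0,0],[0,0,0],[0,0,0],[0,0,0],[0,0,0]],"twist":[-0.115,-0.115,-0.115,-0.115,-0.115,-0.115,-0.115,-0.115,0]}'
```

```text
t: 9.05
tcp_pos: [0.4967, 0.1204, 0.2257]
eef_rot: [[0.764, 0.642, 0.062], [0.645, -0.763, -0.047], [0.017, 0.075, -0.997]]
force: [-0.9, -0.6, -0.9]
gripper_width: 0.0124
```

```bash
python3 -m crank '{"dp":[[0,0,0],[0,0,0],[0,0,15],[0,0,20],[0,0,20],[0,5,10],[0,10,0],[0,10,0],[0,10,0],[0,10,0]],"twist":[0,0,0,0,0,0.124,0.124,0.124,0.124,0.124]}' 45 30; python3 -m crank '{"dp":[[0,10,0],[0,10,0],[0,10,0],[0,10,0],[0,10,0],[0,5,0],[0,0,0],[0,0,0],[0,0,0],[0,0,0]],"twist":[0.124,0.124,0.124,0.124,0.124,0.124,0.124,0.124,0.124,0.124]}' ; python3 -m crank '{"dp":[[0,0,0],[0,0,0],[0,0,0],[0,0,0],[0,0,0]],"twist":[0.124,0.124,0.124,0.1,0]}'
python3 - <<'E'
from h import *
s=bot.get_state();print(s['tcp_pos'],np.arctan2(s['eef_rot'][1][1],s['eef_rot'][0][1]))
d=snap('wrist');crop(d,(100,100,400,320),2.6,'pics/w12.png')
E
```

```text
t: 9.88
tcp_pos: [0.4971, 0.1659, 0.3052]
eef_rot: [[0.223, 0.971, 0.086], [0.975, -0.224, 0.003], [0.022, 0.083, -0.996]]
force: [-0.3, 0.8, 0.3]
gripper_width: 0.0451
t: 10.72
tcp_pos: [0.4971, 0.2259, 0.322]
eef_rot: [[-0.855, 0.517, 0.034], [0.518, 0.85, 0.095], [0.02, 0.099, -0.995]]
force: [-0.3, 0.4, 0.7]
gripper_width: 0.0451
t: 11.13
tcp_pos: [0.4974, 0.2257, 0.33]
eef_rot: [[-0.998, 0.054, -0.008], [0.053, 0.993, 0.105], [0.013, 0.104, -0.994]]
force: [-0.3, 0.0, 0.3]
gripper_width: 0.045
[0.49741124 0.22574379 0.32998581] 1.5162344066304816
```

View pics/w12.png

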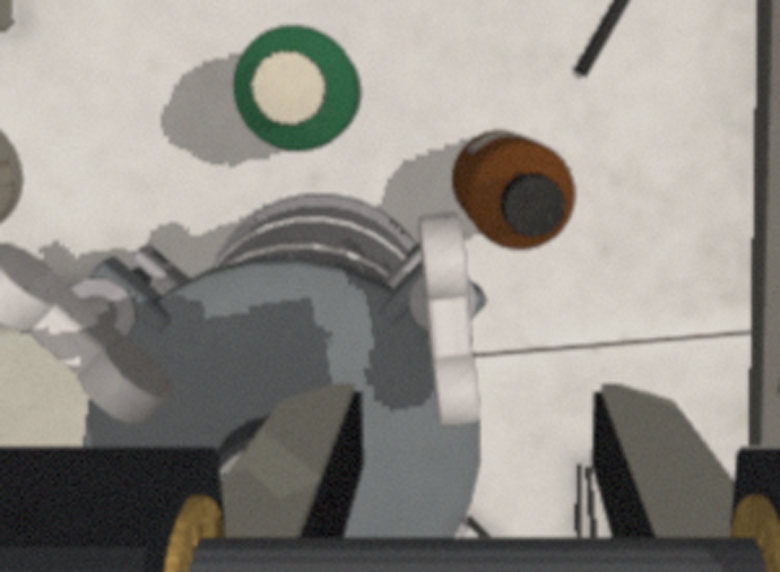

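```bash
python3 -m crank '{"dp":[[2,3,-15],[0,0,-25],[0,0,-25],[0,0,-20],[0,0,-8],[0,0,0]],"twist":[0.07,0,0,0,0,0]}'
python3 - <<'E'
from h import *
s=bot.get_state();print(s['tcp_pos'],np.arctan2(s['eef_rot'][1][1],s['eef_rot'][0][1]))
d=snap('wrist');crop(d,(100,100,400,320),2.6,'pics/w13.png')
E
```

```text
t: 11.68
tcp_pos: [0.5, 0.229, 0.2401]
eef_rot: [[-1.0, 0.003, -0.005], [0.003, 0.994, 0.107], [0.005, 0.107, -0.994]]
force: [0.7, -0.3, -0.3]
gripper_width: 0.045
[0.4999756  0.22903935 0.24010531] 1.5674928426384322
```

View pics/w13.png

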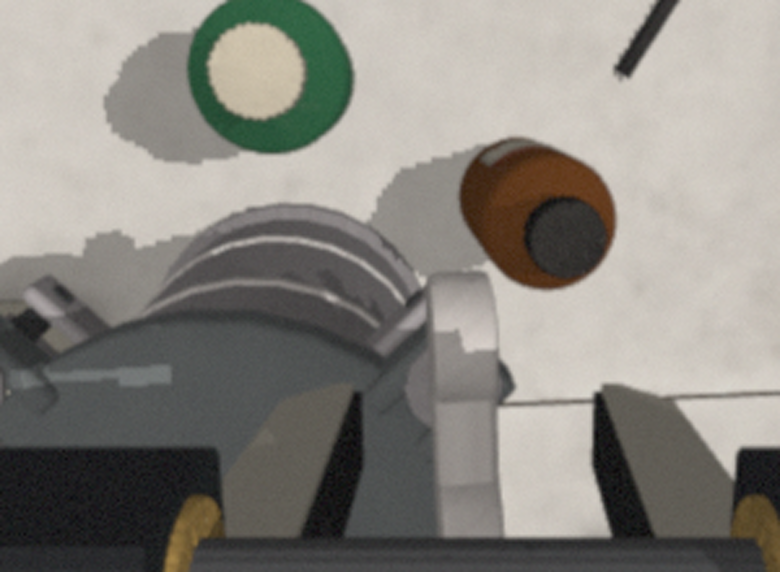

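Nut 2's wing sits nearly midway between the tips. Lower and close.

```bash
python3 -m crank '{"dp":[[0,0,-8],[0,0,-5],[0,0,-1],[0,0,0],[0,0,0],[0,0,0],[0,0,0],[0,0,0]],"twist":[0.03,0,0,0,0,0,0,0]}' 0 30
```

```text
t: 12.4
tcp_pos: [0.5016, 0.227, 0.2329]
eef_rot: [[-1.0, -0.019, -0.002], [-0.019, 0.994, 0.103], [-0.0, 0.103, -0.995]]
force: [0.4, 3.8, -4.9]
gripper_width: 0.0121
```

```bash
python3 -m crank '{"dp":[[0,0,0],[0,0,0],[0,0,0],[0,0,0],[0,0,0],[0,0,0],[0,0,0],[0,0,0],[0,0,0]],"twist":[-0.11,-0.11,-0.11,-0.11,-0.11,-0.11,-0.11,-0.11,0]}'
```

```text
t: 13.15
tcp_pos: [0.5016, 0.2261, 0.2329]
eef_rot: [[-0.617, 0.783, 0.08], [0.787, 0.614, 0.062], [-0.001, 0.101, -0.995]]
force: [2.8, -1.6, -6.3]
gripper_width: 0.0121
```

```bash
python3 -m crank '{"dp":[[0,0,0],[0,0,0],[0,0,15],[0,0,20],[0,0,20],[10,-10,5],[22,-24,0],[22,-24,0],[22,-24,0],[15,-17,0]],"twist":[0,0,0,0,0,0.12,0.12,0.12,0.12,0.12]}' 45 30; python3 -m crank '{"dp":[[0,0,0],[0,0,-5],[0,0,-5],[0,0,0]],"twist":[0.12,0.12,0.1,0]}'
python3 - <<'E'
from h import *
s=bot.get_state();print(s['tcp_pos'],np.arctan2(s['eef_rot'][1][1],s['eef_rot'][0][1]))
d=snap('wrist');crop(d,(100,100,400,320),2.6,'pics/w14.png')
E
```

```text
t: 13.98
tcp_pos: [0.5936, 0.1275, 0.3112]
eef_rot: [[-0.964, 0.262, 0.038], [0.265, 0.958, 0.106], [-0.008, 0.113, -0.994]]
force: [0.9, 0.3, -1.3]
gripper_width: 0.045
t: 14.32
tcp_pos: [0.5979, 0.1223, 0.3068]
eef_rot: [[-0.995, -0.096, 0.002], [-0.096, 0.989, 0.115], [-0.013, 0.115, -0.993]]
force: [-0.5, 0.1, 0.1]
gripper_width: 0.0453
[0.5978591  0.12226894 0.30683671] 1.6680031127063843
```

View pics/w14.png

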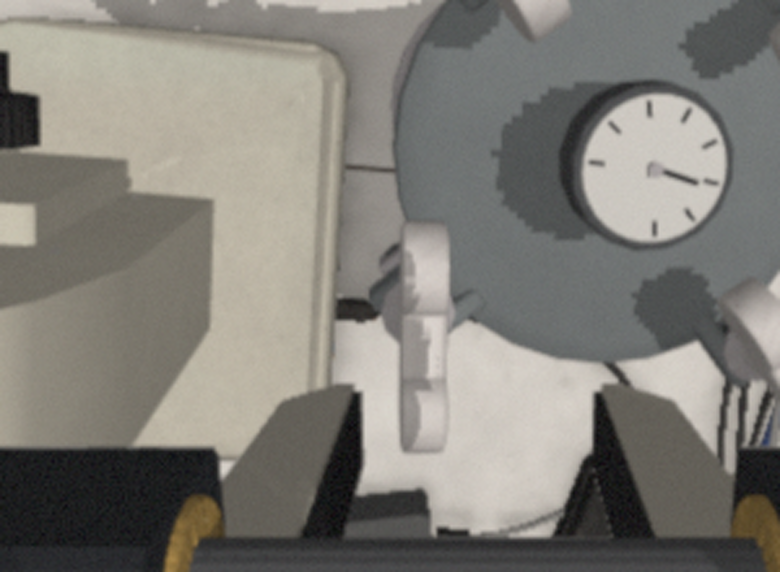

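```bash
python3 -m crank '{"dp":[[3,-4,-10],[0,0,-20],[0,0,-20],[0,0,-12],[0,0,-6],[0,0,0]],"twist":[-0.02,0,0,0,0,0]}'
python3 - <<'E'
from h import *
s=bot.get_state();print(s['tcp_pos'],np.arctan2(s['eef_rot'][1][1],s['eef_rot'][0][1]))
d=snap('wrist');crop(d,(100,100,400,320),2.6,'pics/w15.png')
E
```

```text
t: 14.87
tcp_pos: [0.6016, 0.1183, 0.2404]
eef_rot: [[-0.998, -0.053, 0.014], [-0.051, 0.992, 0.116], [-0.02, 0.115, -0.993]]
force: [-0.3, 0.3, -1.2]
gripper_width: 0.0449
[0.60163199 0.11826866 0.24043743] 1.624437403946918
```

View pics/w15.png

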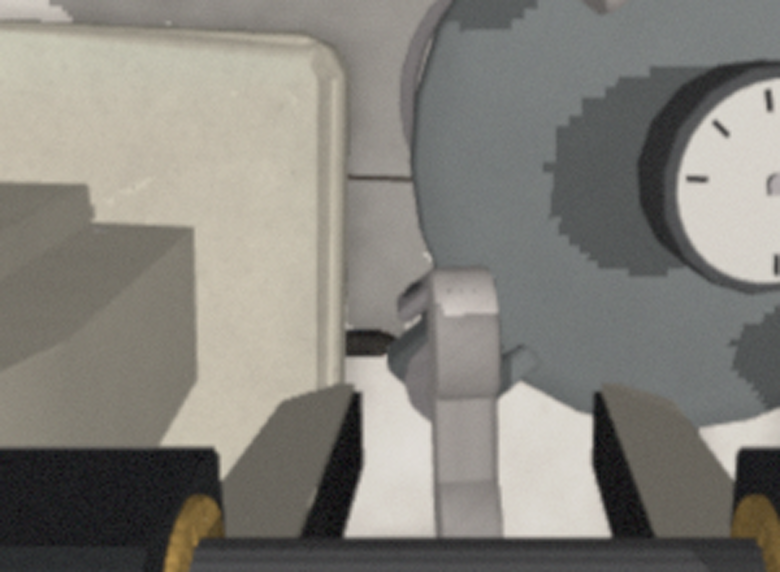

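```bash
python3 -m crank '{"dp":[[0,0,-8],[0,0,-4],[0,0,-1],[0,0,0],[0,0,0],[0,0,0],[0,0,0],[0,0,0]],"twist":[0,0,0,0,0,0,0,0]}' 0 30; python3 -c "
from h import *
s=bot.get_state();print(np.arctan2(s['eef_rot'][1][1],s['eef_rot'][0][1]))"
```

```text
t: 15.58
tcp_pos: [0.6027, 0.1165, 0.2299]
eef_rot: [[-0.999, -0.051, 0.018], [-0.049, 0.992, 0.112], [-0.024, 0.111, -0.993]]
force: [0.3, 3.5, -2.2]
gripper_width: 0.0125
1.6223724837504134
```

```bash
python3 -m crank '{"dp":[[0,0,0],[0,0,0],[0,0,0],[0,0,0],[0,0,0],[0,0,0],[0,0,0],[0,0,0],[0,0,0]],"twist":[-0.113,-0.113,-0.113,-0.113,-0.113,-0.113,-0.113,-0.113,0]}'; python3 -m crank '{"dp":[[0,0,0],[0,0,0],[0,0,15],[0,0,25],[0,0,30],[-8,5,30],[-8,5,20],[-8,5,0],[0,0,0]],"twist":[0,0,0,0,0,0,0,0,0]}' 45 30
python3 - <<'E'
from h import *
s=bot.get_state();print(s['tcp_pos'],np.arctan2(s['eef_rot'][1][1],s['eef_rot'][0][1]))
d=snap('wrist');crop(d,(50,0,450,300),2,'pics/w16.png')
t=snap('top');crop(t,(190,140,320,280),5.5,'pics/t16.png')
E
```

```text
t: 16.33
tcp_pos: [0.6029, 0.1155, 0.2299]
eef_rot: [[-0.623, 0.775, 0.102], [0.782, 0.622, 0.049], [-0.025, 0.11, -0.994]]
force: [1.9, -2.0, -3.0]
gripper_width: 0.0128
t: 17.08
tcp_pos: [0.5767, 0.1311, 0.3625]
eef_rot: [[-0.642, 0.76, 0.103], [0.766, 0.64, 0.054], [-0.025, 0.113, -0.993]]
force: [0.3, 0.4, -0.6]
gripper_width: 0.0451
[0.57667945 0.131056   0.3625213 ] 0.700316920060592
```

View pics/w16.png

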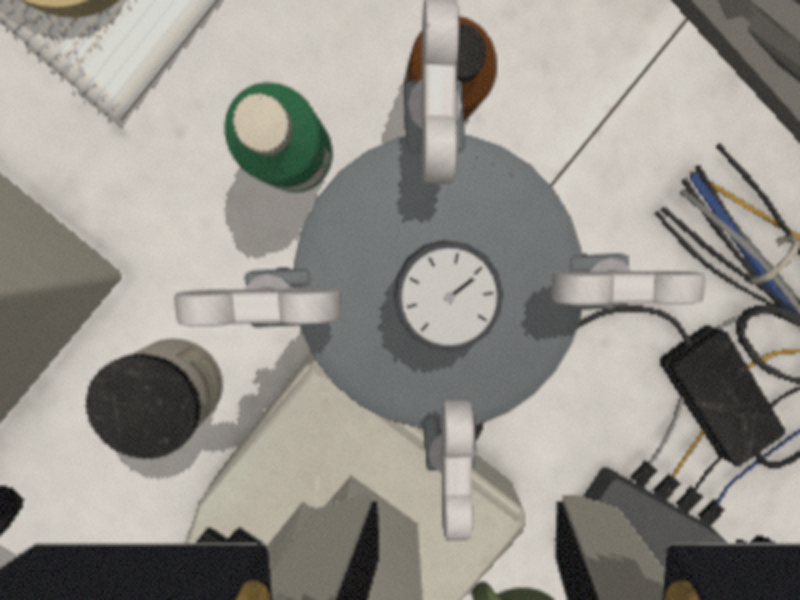

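View pics/t16.png

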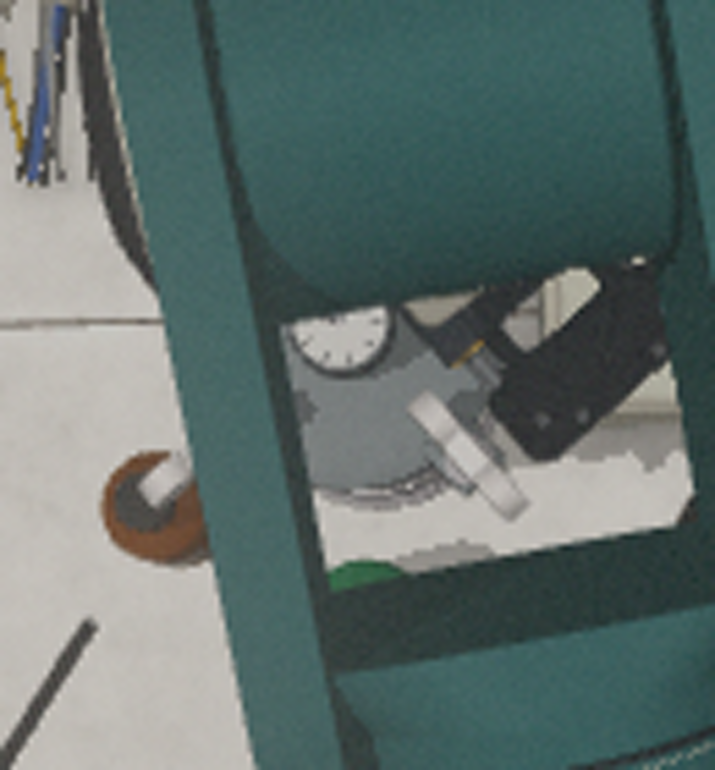

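```bash
python3 -m crank '{"dp":[[12,-8,-20],[12,-7,-25],[2,0,-25],[0,0,-25],[0,0,-20],[0,0,-8],[0,0,0]],"twist":[0,0,0,0,0,0,0]}'
python3 - <<'E'
from h import *
s=bot.get_state();print(s['tcp_pos'],np.arctan2(s['eef_rot'][1][1],s['eef_rot'][0][1]))
d=snap('wrist');crop(d,(100,100,400,320),2.6,'pics/w17.png')
E
```

```text
t: 17.77
tcp_pos: [0.6036, 0.1126, 0.2256]
eef_rot: [[-0.645, 0.759, 0.093], [0.764, 0.643, 0.052], [-0.02, 0.105, -0.994]]
force: [-0.4, 0.8, -0.7]
gripper_width: 0.0453
[0.60359051 0.11261642 0.22559068] 0.7028557035792276
```

View pics/w17.png

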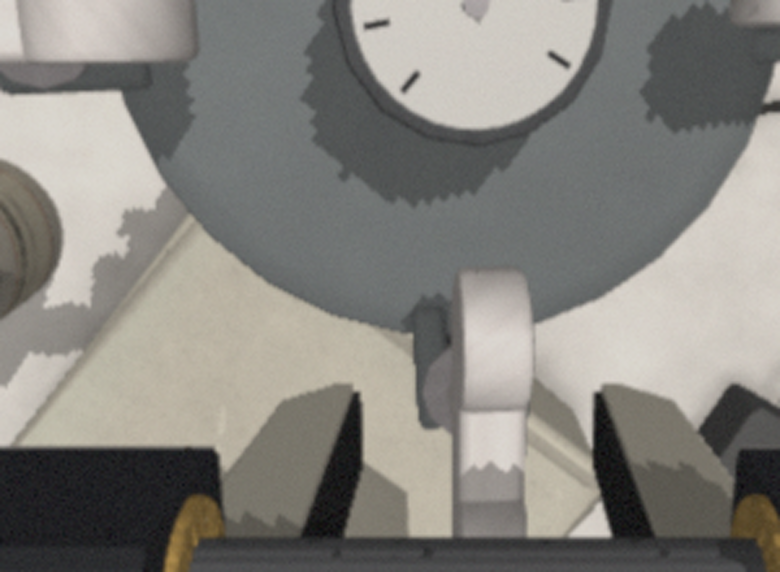

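```bash
python3 -m crank '{"dp":[[0,2,0],[0,0,0],[0,0,0],[0,0,0],[0,0,0],[0,0,0],[0,0,0]],"twist":[0,0,0,0,0,0,0]}' 0 40; python3 -m crank '{"dp":[[0,0,0],[0,0,0],[0,0,0],[0,0,0],[0,0,0],[0,0,0]],"twist":[-0.12,-0.12,-0.12,-0.12,-0.12,-0.12]}'; python3 -c "
from h import *
s=bot.get_state();print(np.arctan2(s['eef_rot'][1][1],s['eef_rot'][0][1]),s['ft_torque'])"
```

```text
t: 18.4
tcp_pos: [0.6038, 0.114, 0.2314]
eef_rot: [[-0.645, 0.758, 0.096], [0.764, 0.643, 0.051], [-0.023, 0.106, -0.994]]
force: [5.9, 4.7, -4.5]
gripper_width: 0.0121
t: 18.9
tcp_pos: [0.6023, 0.113, 0.2314]
eef_rot: [[0.042, 0.994, 0.101], [0.999, -0.04, -0.028], [-0.024, 0.102, -0.994]]
force: [-1.6, -1.0, -2.1]
gripper_width: 0.0119
-0.03976796835963219 [-0.19669434  0.7437432   0.14058285]
```

```bash
python3 -m crank '{"dp":[[0,0,0],[0,0,0],[0,0,0]],"twist":[-0.08,-0.06,-0.05]}'; python3 -c "
from h import *
s=bot.get_state();print(np.arctan2(s['eef_rot'][1][1],s['eef_rot'][0][1]),s['ft_torque'])"
```

```text
t: 19.15
tcp_pos: [0.6018, 0.1129, 0.2314]
eef_rot: [[0.244, 0.965, 0.093], [0.969, -0.241, -0.049], [-0.025, 0.102, -0.994]]
force: [1.4, -1.6, -2.8]
gripper_width: 0.0125
-0.24422442626316312 [-0.46687546  0.14927217  0.63137904]
```

```bash
python3 -m crank '{"dp":[[0,0,0],[0,0,0],[0,0,15],[0,0,20],[0,0,20],[-10,10,5],[-22,24,0],[-22,24,0],[-22,24,0],[-15,18,0]],"twist":[0,0,0,0,0,0.12,0.12,0.12,0.12,0.12]}' 45 30; python3 -m crank '{"dp":[[-4,5,0],[0,0,-10],[0,0,-15],[0,0,-10],[0,0,0]],"twist":[0.12,0.12,0.08,0,0]}'
python3 - <<'E'
from h import *
s=bot.get_state();print(s['tcp_pos'],np.arctan2(s['eef_rot'][1][1],s['eef_rot'][0][1]))
d=snap('wrist');crop(d,(100,100,400,320),2.6,'pics/w18.png')
E
```

```text
t: 19.98
tcp_pos: [0.5097, 0.2131, 0.3046]
eef_rot: [[-0.369, 0.923, 0.111], [0.929, 0.37, 0.017], [-0.025, 0.109, -0.994]]
force: [0.4, 0.5, 0.4]
gripper_width: 0.0447
t: 20.4
tcp_pos: [0.5024, 0.2224, 0.2786]
eef_rot: [[-0.662, 0.741, 0.109], [0.749, 0.66, 0.059], [-0.028, 0.121, -0.992]]
force: [-0.8, 0.6, -0.1]
gripper_width: 0.0452
[0.50238057 0.22237457 0.27863525] 0.7276258747647526
```

View pics/w18.png

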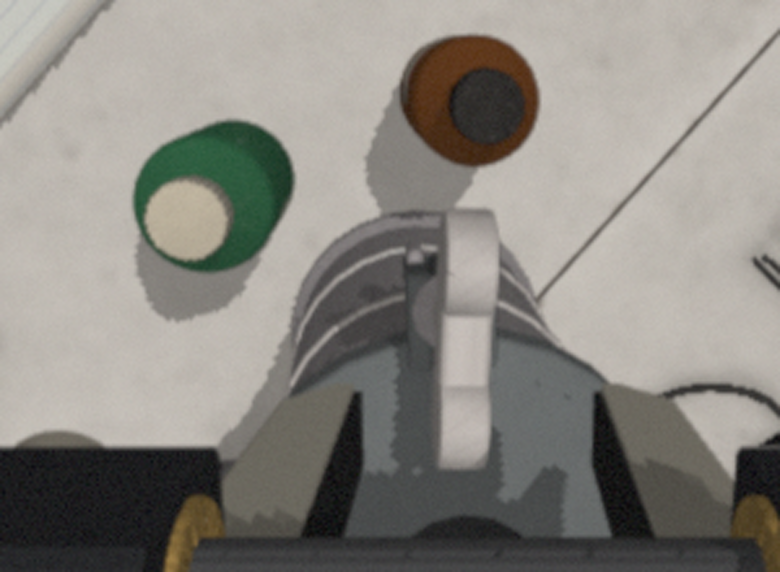

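```bash
python3 -m crank '{"dp":[[0,4,-15],[0,0,-15],[0,0,-12],[0,0,-6],[0,0,0],[0,0,0]],"twist":[-0.04,0,0,0,0,0]}'; python3 -m crank '{"dp":[[0,0,0],[0,0,0],[0,0,0],[0,0,0],[0,0,0],[0,0,0],[0,0,0]],"twist":[0,0,0,0,0,0,0]}' 0 40;  python3 -c "
from h import *
s=bot.get_state();print(np.arctan2(s['eef_rot'][1][1],s['eef_rot'][0][1]),s['ft_torque'])"
```

```text
t: 20.95
tcp_pos: [0.5036, 0.2258, 0.2327]
eef_rot: [[-0.626, 0.771, 0.115], [0.779, 0.624, 0.055], [-0.03, 0.124, -0.992]]
force: [0.2, 0.4, -0.2]
gripper_width: 0.0448
t: 21.53
tcp_pos: [0.5028, 0.2245, 0.2346]
eef_rot: [[-0.626, 0.772, 0.113], [0.779, 0.624, 0.053], [-0.03, 0.121, -0.992]]
force: [4.7, 5.5, -2.0]
gripper_width: 0.0121
0.6800494503666283 [ 0.5890725  -0.68016935  0.06048658]
```

Gripped. Turn from 0.68 to about −0.2, to the stop.

```bash
python3 -m crank '{"dp":[[0,0,0],[0,0,0],[0,0,0],[0,0,0],[0,0,0],[0,0,0],[0,0,0],[0,0,0]],"twist":[-0.12,-0.12,-0.12,-0.12,-0.12,-0.12,-0.08,-0.06]}'; python3 -m crank '{"dp":[[0,0,0]],"twist":[-0.05]}';python3 -c "
from h import *
s=bot.get_state();print(np.arctan2(s['eef_rot'][1][1],s['eef_rot'][0][1]),s['ft_torque'])"
```

```text
t: 22.2
tcp_pos: [0.5006, 0.2235, 0.2345]
eef_rot: [[0.216, 0.97, 0.107], [0.976, -0.211, -0.056], [-0.032, 0.117, -0.993]]
force: [-0.0, -2.6, -0.1]
gripper_width: 0.0125
t: 22.28
tcp_pos: [0.5006, 0.2234, 0.2346]
eef_rot: [[0.268, 0.958, 0.104], [0.963, -0.262, -0.062], [-0.032, 0.117, -0.993]]
force: [1.1, -1.5, -0.4]
gripper_width: 0.012
-0.2673542144178479 [-0.4650672   0.12379358  0.72291733]
```

```bash
python3 -m crank '{"dp":[[0,0,0],[0,0,0],[0,0,15],[0,0,20],[0,0,20],[15,0,5],[25,-1,0],[25,-1,0],[25,-1,0],[15,0,0]],"twist":[0,0,0,0,0,-0.12,-0.12,-0.12,-0.12,-0.1]}' 45 30; python3 -m crank '{"dp":[[0,0,-5],[0,0,-10],[0,0,-10],[0,0,0]],"twist":[0,0,0,0]}'
python3 - <<'E'
from h import *
s=bot.get_state();print(s['tcp_pos'],np.arctan2(s['eef_rot'][1][1],s['eef_rot'][0][1]))
d=snap('wrist');crop(d,(100,100,400,320),2.6,'pics/w19.png')
E
```

```text
t: 23.12
tcp_pos: [0.6072, 0.2205, 0.3097]
eef_rot: [[0.756, 0.651, 0.062], [0.654, -0.749, -0.106], [-0.022, 0.121, -0.992]]
force: [-0.6, -0.4, -0.7]
gripper_width: 0.045
t: 23.45
tcp_pos: [0.6094, 0.2202, 0.2847]
eef_rot: [[0.756, 0.652, 0.063], [0.655, -0.749, -0.106], [-0.022, 0.121, -0.992]]
force: [-0.3, 0.3, 0.2]
gripper_width: 0.0449
[0.60942154 0.22020869 0.28465405] -0.8542833959371315
```

View pics/w19.png

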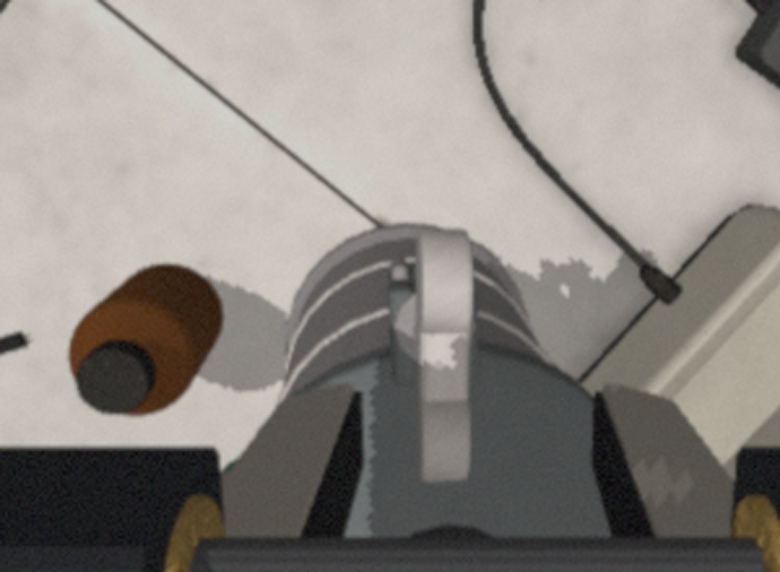

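```bash
python3 -m crank '{"dp":[[-3,0,-15],[-1,0,-17],[0,0,-13],[0,0,-7],[0,0,0],[0,0,0]],"twist":[0,0,0,0,0,0]}'; python3 -m crank '{"dp":[[0,0,0],[0,0,0],[0,0,0],[0,0,0],[0,0,0],[0,0,0],[0,0,0]],"twist":[0,0,0,0,0,0,0]}' 0 40;  python3 -c "
from h import *
s=bot.get_state();print(np.arctan2(s['eef_rot'][1][1],s['eef_rot'][0][1]),s['ft_torque'])"
```

```text
t: 24.0
tcp_pos: [0.6025, 0.2206, 0.2351]
eef_rot: [[0.751, 0.657, 0.068], [0.661, -0.744, -0.103], [-0.017, 0.123, -0.992]]
force: [0.4, -0.1, -0.1]
gripper_width: 0.0452
t: 24.58
tcp_pos: [0.604, 0.2199, 0.2386]
eef_rot: [[0.751, 0.656, 0.073], [0.66, -0.744, -0.104], [-0.014, 0.126, -0.992]]
force: [2.8, -1.7, -3.2]
gripper_width: 0.0113
-0.847781797541645 [-0.0031791  -0.24670436 -0.1047124 ]
```

```bash
python3 -m crank '{"dp":[[0,0,0],[0,0,0],[0,0,0],[0,0,0],[0,0,0],[0,0,0],[0,0,0],[0,0,0]],"twist":[-0.12,-0.12,-0.12,-0.12,-0.12,-0.12,-0.08,-0.06]}'; python3 -m crank '{"dp":[[0,0,0]],"twist":[-0.05]}';python3 -c "
from h import *
s=bot.get_state();print(np.arctan2(s['eef_rot'][1][1],s['eef_rot'][0][1]),s['ft_torque'])"
```

```text
t: 25.25
tcp_pos: [0.6036, 0.222, 0.2385]
eef_rot: [[0.985, -0.169, -0.035], [-0.172, -0.978, -0.119], [-0.014, 0.123, -0.992]]
force: [-0.6, 0.8, -0.0]
gripper_width: 0.0116
t: 25.33
tcp_pos: [0.6037, 0.2222, 0.2385]
eef_rot: [[0.974, -0.221, -0.041], [-0.224, -0.968, -0.117], [-0.014, 0.123, -0.992]]
force: [0.5, -0.4, -0.2]
gripper_width: 0.0113
-1.795137896129281 [0.34783065 0.06844998 0.53217283]
```

```bash
python3 -m crank '{"dp":[[0,0,0],[0,0,0],[0,0,15],[0,0,20],[0,0,15],[-10,-9,5],[-23,-22,0],[-23,-22,0],[-23,-22,0],[-18,-17,0]],"twist":[0,0,0,0,0,0.12,0.12,0.12,0.12,0.12]}' 45 30; python3 -m crank '{"dp":[[-4,-4,0],[0,0,-10],[0,0,-15],[0,0,-10],[0,0,0]],"twist":[0.12,0.12,0.1,0,0]}'
python3 - <<'E'
from h import *
s=bot.get_state();print(s['tcp_pos'],np.arctan2(s['eef_rot'][1][1],s['eef_rot'][0][1]))
d=snap('wrist');crop(d,(100,100,400,320),2.6,'pics/w20.png')
E
```

```text
t: 26.17
tcp_pos: [0.5052, 0.1296, 0.3016]
eef_rot: [[0.921, 0.388, 0.036], [0.389, -0.913, -0.121], [-0.014, 0.126, -0.992]]
force: [1.1, -0.1, 0.4]
gripper_width: 0.0453
t: 26.58
tcp_pos: [0.4973, 0.1221, 0.2754]
eef_rot: [[0.724, 0.684, 0.088], [0.69, -0.717, -0.099], [-0.004, 0.132, -0.991]]
force: [0.6, -0.3, -0.6]
gripper_width: 0.0449
[0.49729206 0.12213167 0.27536331] -0.8092904695526151
```

View pics/w20.png

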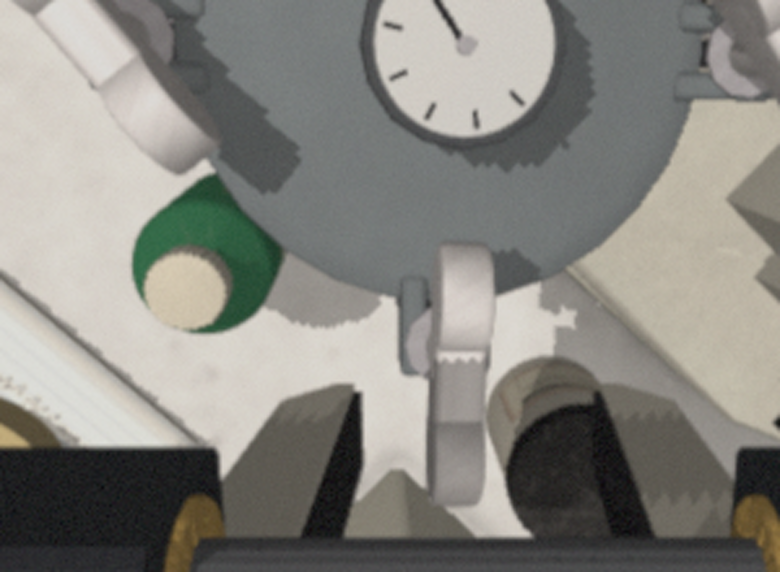

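```bash
python3 -m crank '{"dp":[[0,-2,-15],[0,-1,-17],[0,0,-13],[0,0,-6],[0,0,0],[0,0,0]],"twist":[-0.05,0,0,0,0,0]}'; python3 -m crank '{"dp":[[0,0,-2],[0,0,0],[0,0,0],[0,0,0],[0,0,0],[0,0,0],[0,0,0]],"twist":[0,0,0,0,0,0,0]}' 0 40;  python3 -c "
from h import *
s=bot.get_state();print(np.arctan2(s['eef_rot'][1][1],s['eef_rot'][0][1]),s['ft_torque'])"
```

```text
t: 27.13
tcp_pos: [0.4991, 0.1202, 0.2283]
eef_rot: [[0.766, 0.637, 0.086], [0.642, -0.759, -0.103], [-0.001, 0.134, -0.991]]
force: [-0.2, -0.7, 0.3]
gripper_width: 0.045
t: 27.72
tcp_pos: [0.4987, 0.1219, 0.2286]
eef_rot: [[0.766, 0.637, 0.085], [0.643, -0.76, -0.099], [0.001, 0.131, -0.991]]
force: [5.7, -5.8, -2.1]
gripper_width: 0.0124
-0.873141272754994 [-0.61147808 -0.53563337  0.02267232]
```

```bash
python3 -m crank '{"dp":[[0,0,0],[0,0,0],[0,0,0],[0,0,0],[0,0,0],[0,0,0],[0,0,0],[0,0,0]],"twist":[-0.12,-0.12,-0.12,-0.12,-0.12,-0.12,-0.08,-0.06]}'; python3 -m crank '{"dp":[[0,0,0]],"twist":[-0.05]}';python3 -c "
from h import *
s=bot.get_state();print(np.arctan2(s['eef_rot'][1][1],s['eef_rot'][0][1]),s['ft_torque'])"
```

```text
t: 28.38
tcp_pos: [0.4987, 0.119, 0.2286]
eef_rot: [[0.98, -0.195, -0.027], [-0.197, -0.971, -0.136], [0.001, 0.138, -0.99]]
force: [-2.5, -0.8, -0.3]
gripper_width: 0.0129
t: 28.47
tcp_pos: [0.4986, 0.119, 0.2287]
eef_rot: [[0.969, -0.247, -0.034], [-0.249, -0.959, -0.134], [0.0, 0.138, -0.99]]
force: [-1.5, -0.7, -1.3]
gripper_width: 0.0131
-1.8224235517203706 [0.67193173 0.48630503 0.50067116]
```

```bash
python3 -m crank '{"dp":[[0,0,0],[0,0,0],[0,0,0],[0,0,15],[0,0,25],[0,0,30],[10,-10,30],[15,-15,20],[15,-20,5],[0,0,0]],"twist":[0,0,0,0,0,0,0,0,0,0]}' 60 30; python3 -m crank '{"dp":[[0,-5,20],[0,-5,20],[0,0,10],[0,0,0]],"twist":[0.1,0.1,0,0]}'
python3 - <<'E'
from h import *
d=snap('wrist');cv2.imwrite('pics/w21.png',d['color'][:,:,::-1]);
t=snap('top');crop(t,(190,140,320,280),5.5,'pics/t21.png')
E
```

```text
t: 29.3
tcp_pos: [0.5376, 0.0726, 0.3669]
eef_rot: [[0.971, -0.236, -0.029], [-0.238, -0.962, -0.135], [0.004, 0.138, -0.99]]
force: [0.8, -0.5, 0.2]
gripper_width: 0.0599
t: 29.63
tcp_pos: [0.537, 0.0618, 0.4226]
eef_rot: [[0.999, -0.034, 0.001], [-0.034, -0.99, -0.138], [0.006, 0.138, -0.99]]
force: [1.4, -0.2, 0.4]
gripper_width: 0.0602
```

View pics/w21.png

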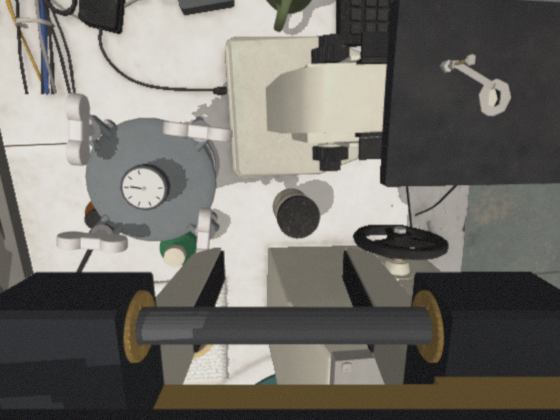

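View pics/t21.png

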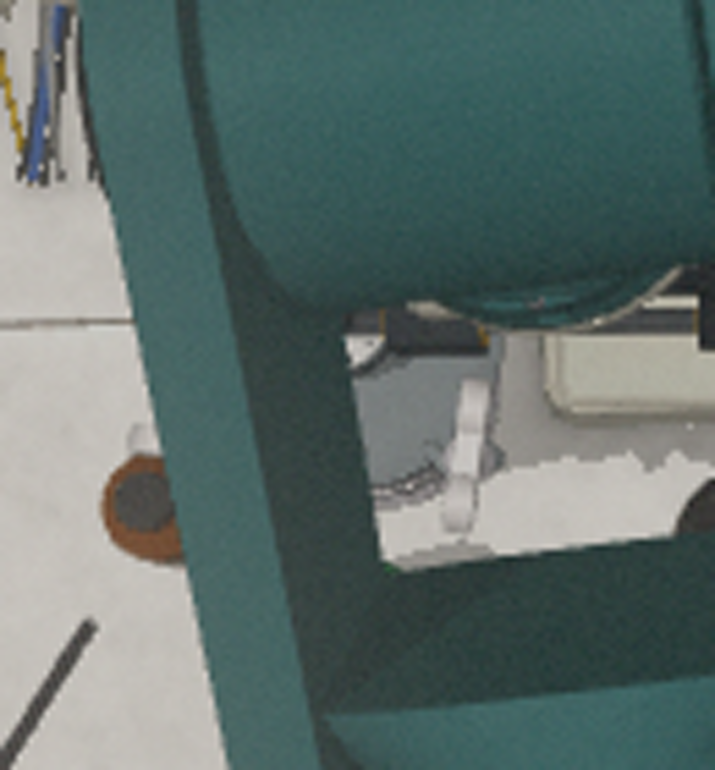

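```bash
python3 -m crank '{"dp":[[0,-5,25],[0,-15,20],[0,-35,5],[0,-38,0],[0,-38,0],[0,-38,0],[0,-38,0],[0,-38,0],[0,-38,0],[0,0,0]],"twist":[0,0,0,0,0,0,0,0,0,0]}'
python3 - <<'E'
from h import *
t=snap('top');crop(t,(190,140,320,280),5.5,'pics/t22.png')
E
```

```text
t: 30.57
tcp_pos: [0.5348, -0.2272, 0.4577]
eef_rot: [[0.999, -0.044, -0.02], [-0.046, -0.99, -0.135], [-0.014, 0.135, -0.991]]
force: [-0.5, -0.3, -0.1]
gripper_width: 0.0601
```

View pics/t22.png

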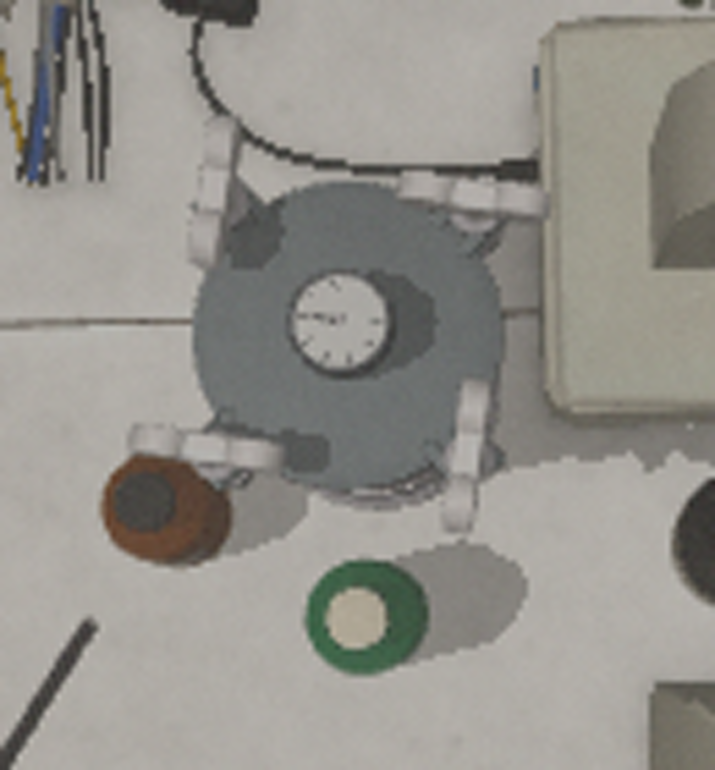

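Run:
```python
from h import *
t=snap('top')
f=lambda p:world(t,190+p[0]/5.5,140+p[1]/5.5,.252)
for n,a,b,ph in [(1,(222,118),(203,265),.745),(2,(132,435),(283,455),2.316),(3,(474,382),(457,530),-2.397),(4,(402,183),(547,204),-.826)]:
    A,B=f(a),f(b);az=np.arctan2(*(A-B)[1::-1]);r=(az-ph+np.pi/2)%np.pi-np.pi/2;m=(A+B)/2
    print(n,m,'q',1-r,'r',np.hypot(*(m[:2]-[.549,.1705])))
```

```text
1 [0.60202839 0.22139498 0.252     ] q 1.8805854032135576 r 0.07350040202348103
2 [0.49867484 0.22432082 0.252     ] q 1.89931928156137 r 0.07368379857273324
3 [0.49201377 0.12078397 0.252     ] q 1.8784394238808497 r 0.07562482443042998
4 [0.59850718 0.11507276 0.252     ] q 1.9150874985978938 r 0.074317831177353
```

All nuts read ≈1.9, bolt 1 is upright, and the bottles are unmoved. Handing in.

```bash
python3 -c "
from workcell import bot,order
s=bot.get_state();print(abs(s['joint_vel']).max(),s['force'])
print(order.job_done())"
```

```text
0.0452826319986111 [-0.39473237  0.27084051  0.17758805]
the job is handed in; nothing more can be done
None
```

I closed the lid and handed the job in at about 30.6 s of the 72 s allowed; no verdict was given.

- **Order of work:** I pushed bolt 1 upright to its stop. I then turned the nuts to half tight in the order 1, 3, 2, 4. A wrist picture showed all four wings pointing at the middle of the lid before I went on. The second pass went 4, 2, 1, 3, each turned until the torque rose at its stop.
- **Final top-view readings:** nuts 1 to 4 read 1.88, 1.90, 1.88 and 1.92 rad. Nut 1 sits 73.5 mm from the pot's axis, so bolt 1 is upright. The gripper is open and clear of everything, with force near zero.
- **Bottles and mug:** the etchant and polish bottles are where they started in the last picture. I kept well clear of the wash bottle and the mug but did not measure them again.
- **What went less well:**
  - The tool slowly tilted to about 0.14 rad over the run, so the later grips were slightly tilted and nut 1's second grip held only the upper half of its wing. All of them held.
  - Seating bolt 1 pushed the wrist force to about 44 N for a moment. That was through the fingers, not the gripper's body.

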